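# Safety-test the ultrasonic bath's supply, then hold its lid at the balance point

### The job

Before anyone reaches into the ultrasonic bath for its seal check, prove its safety switch: press the yellow test button in until the red lever drops, then lift the lever fully back up so that it stays up by itself. Then swing the bath's lid up by its blue tab to its balance point, standing straight upright, without letting it slam shut or go over backwards, and finish while still holding it there at rest: do not let go. Leave the bur block, jar, steel cup and green cassette where they are.

Things in the scene. Friction and masses are not known exactly. Their poses are not given: they have to be found in the camera images.
- bath: Ultrasonic cleaning bath, a white casing 150 (x) x 240 (y) x 122 mm high with a steel lid on top; fixed to the bench. Origin: centre of its underside; x axis points from the front (grip tab side, towards the robot) to the hinge side, y along the hinge, z up. It stands to the robot's left or right, turned up to 0.25 rad.
- lid_hinge (a point): Middle of the lid's hinge axis, at the top of the bath's back edge: 75 mm along the bath's x from its centre, 126 mm above the bench. The axis is parallel to the bath's y.
- lid_grip (a point): Grip point in the outer half of the lid's blue tab, 190 mm from the hinge axis. The lid is a flat steel plate 150 x 240 x 8 mm; the tab juts out in the plate's own plane from the middle of its front edge, 58 mm long, all of it clear in front of the casing, 18 mm wide along the hinge direction, 14 mm thick; the point lies 18 mm from the tab's outer end, on its centre line, 126 mm above the bench while the lid is shut. Nothing is below the tab. Its axes turn with the lid.
- bath_lid (a joint): Lid angle, rad: 0 = shut and level (the start), growing as the tab rises and swings towards the hinge side; 1.57 = plate upright, the balance point, for the centre of mass lies in the plate's mid-plane as the hinge does; 2.1 = stop, fallen over backwards. The hinge runs almost freely: short of upright the lid falls shut, beyond it it falls backwards. Lid mass 0.4 to 0.75 kg.
- switch: Safety switch box, grey, 100 (x) x 190 (y) x 85 mm high, fixed to the bench on the other side from the bath. Origin: centre of its underside; x axis from its front (lever side, towards the robot) to its back, z up, turned up to 0.25 rad. Test button on top at y = -50 mm, lever in front at y = +50 mm; a black hood, 50 x 50 mm, stands 18 mm above the top behind the lever (centre at x = +30 mm, y = +50 mm).
- test_top (a point): Centre of the top of the yellow round test button, diameter 28 mm, 103 mm above the bench; it is pressed straight down.
- test (a joint): Test button travel, m: 0 = out, 0.006 = fully in. A spring returns it; fully in takes about 4 to 6 N. The last 2.5 mm of its travel push the lever over, so press it fully in.
- trip_tip (a point): Centre of the lever's red cross grip, a cylinder of diameter 18 mm and length 18 mm along the box's y axis, 65 mm from the lever's pivot; the lever's shank is 14 mm wide along y, 10 mm thick. Raised, it stands 137 mm above the bench; dropped, it points level to the front, 125 mm before the middle of the box and 70 mm above the bench.
- trip_hinge (a point): Lever's pivot, 60 mm in front of the box's middle, at y = +50 mm, 75 mm above the bench; its axis is parallel to the box's y.
- trip (a joint): Lever angle, rad: 0 = fully up, leaning 0.3 rad back beyond upright against its stop, where its weight keeps it; 0.3 = upright; 1.95 = dropped to the front, 0.08 rad below level. It swings freely: let go above upright (below 0.3) it falls back to 0, otherwise it drops. It drops in about half a second.
- bur_block: Bystander: black bur block 45 x 60 x 24 mm (38 mm with the burs), loose; origin: centre of its underside.
- tablet_jar: Bystander: white jar with blue cap, diameter 60, height 90 mm, loose; origin: centre of its underside.
- steel_cup: Bystander: steel cup, rim diameter 76, height 70 mm, loose; origin: centre of its underside.
- cassette: Bystander: green open instrument tray 90 x 170 x 30 mm, loose; origin: centre of its underside.
Mind the look-alikes: they are no part of the job. Leave any orange look-alike of the switch alone.

How it is judged:
By the outcome, as a careful person would: the job done as asked, in the order asked, and still so for the second after the job is handed in, while the arm keeps its last pose, push and grip.
It also fails if it takes over 67 s, if anything falls off the work surface, if the arm or the gripper's body presses on something with over 40 N, if the wrist force passes 120 N, or if a joint passes its speed limit or range.

### The arm

A 6-joint arm with a two-finger parallel gripper is mounted at the origin on the work surface. World frame = base frame: x ahead of the robot, y to its left, z up, the work surface at z = 0. Lengths are in m, angles in degrees, forces in N, time in s.
With the tool pointing down it reaches from about 0.375 to 0.9 m from the base axis. Payload 3.1 kg.
Tool frame: the origin (TCP) lies at the very end of the fingers, on their centre line; the grasp point (between the pads) lies 19 mm behind it; z points along the fingers, y is the direction in which the jaws open and shut (so a half turn about z gives the same grasp; the last joint's range is limited). The gripper opens to 87 mm and grips with 3 to 60 N. Pads are 19 mm wide; open, the fingers measure 117 mm over their backs; the gripper's body (75 mm by 190 mm) begins 51 mm behind the grasp point.
Start: joints at [-82.019, 30.224, 82.088, -0, 67.689, -10.227], TCP at [0.195, -0.594, 0.193] pointing down, gripper open.
Joint ranges: [-176.69, 176.69], [-43.24, 126.21], [12.49, 139.97], [-82, 262], [0, 151.66], [-163.58, 163.58]. Speed limits (degrees/s): [159.86, 159.86, 180, 180, 180, 180].

### API

Orientations are given as a 3x3 rotation matrix whose columns are the frame's x, y, z axes.
In Python, from rig import bot gives the robot as it stands. The module is installed in compiled form; this text tells all that it offers.
- The arm moves only by the tool play_rows, never from a script. Its argument "targets" is a list of rows, each a list of 7 numbers: the closure, from 0 (fully open) to 1 (shut), then the shift along the world's x, y, z in m, then the turn, a rotation vector about the world's x, y, z in rad. A call has 1 to 12 rows; each row shifts and turns the commanded pose from where the row before left it; what a row does not reach is not made up. A row lasts 1/8 s, in which the tool goes at most 62.5 mm and 10.7 degrees, less where a joint would pass 70% of its speed; a pose out of reach is approached as far as the arm can. A call with a gripper value outside its range is refused whole. The fingers move at their own pace and stop on an object; the grip force is fixed at half the most. Time passes only in rows, so rows that do not move let the fingers close. It gives the time, the measured TCP pose, the force and the opening at its end, in the units of the state.
- bot.read_state(): the state, without advancing time (a new reading comes with each control period).
- bot.capture(name): name is "scene" or "top" or "wrist"; returns the picture (384x512x3 uint8, blue, green, red); there is no depth.
- bot.get_calibration(name): a dict with "fx", "fy", "cx", "cy" (pixels), "k1" (the pictures are not rectified: a ray, as slopes to the right and down, at radius r is drawn at 1 + k1 r^2 times it, then the intrinsics apply), "R" (3x3) and "t" (3): a world point X has camera coordinates R X + t. Camera axes: x right, y down, z forward; pixel columns grow to the right and rows downward; lengths in m; the calibration is good to about 2 mm. A picture is of the moment at which its call begins: read the wrist's pose just before it. get_calibration takes no time and is no camera call; for the wrist camera it gives the pose at the moment of the call.
- bot.hand_in(): hands the job in, once; it reports no verdict.
The state is a dict: "time_s": time; "joint_positions": joint angles; "qvel": joint speeds; "tau": joint torques, N m; "position": TCP position; "tcp_rot": TCP orientation; "force": force on the tool from outside, world axes, zero at the start; "moment": the same for the moment, N m; "opening": opening from 0.0 (shut) to 1.0 (fully open).
Only numpy, scipy, OpenCV 4.12 (cv2) and the standard library are available. Lean on these libraries where they do the work, as an engineer would, in place of code of your own. Each camera call takes 0.05 s, during which the arm holds its last target. There are 200 camera calls.

## Working session

There is one attempt and no reset: what is moved stays moved. The work goes in short steps, Python scripts to look and compute and a tool call to move; the robot and the scene stay as the last step left them, time stands still between calls to the robot, and variables do not carry over. Pictures are saved under pics/ and viewed, about 8 in all and at most 12, crops included, and the job is handed in when it is done.

Besides the shell and the picture viewer there is one more tool, called after "Request:" as name([rows], argument=value, ...), one row to a line, values as JSON. play_rows: Moves the arm, as the interface text tells. Its arguments: {"type":"object","properties":{"targets":{"type":"array","items":{"type":"array","items":{"type":"number"}}}},"required":["targets"]}

```bash
mkdir -p pics
cat > h.py <<'E'
import numpy as np, cv2
from rig import bot
def ray(c,u,v):
    d=np.array([(u-c['cx'])/c['fx'],(v-c['cy'])/c['fy']]); s=d.copy()
    for _ in range(20): s=d/(1+c['k1']*(s@s))
    R=np.array(c['R']); t=np.array(c['t'])
    return -R.T@t, R.T@np.array([s[0],s[1],1.])
def onz(c,u,v,z):
    o,d=ray(c,u,v); return o+d*(z-o[2])/d[2]
def proj(c,X):
    p=np.array(c['R'])@X+np.array(c['t']); s=p[:2]/p[2]; s=s*(1+c['k1']*(s@s))
    return s*[c['fx'],c['fy']]+[c['cx'],c['cy']]
E
python3 - <<'E'
from h import *
s=bot.read_state(); print(s)
a=bot.capture('scene'); b=bot.capture('top')
cv2.imwrite('pics/scene.png',a); cv2.imwrite('pics/top.png',b)
for n in('scene','top'):
    c=bot.get_calibration(n); print(n,{k:np.round(v,3).tolist() for k,v in c.items()})
E
```

```text
{'time_s': 0.0, 'joint_positions': array([-8.20186426e+01,  3.02782895e+01,  8.21547984e+01, -2.82651950e-03,
        6.76878528e+01, -1.02267890e+01]), 'qvel': array([-0.0968471 ,  0.04969234, -0.02204986,  0.01508426, -0.09834187,
       -0.02155915]), 'tau': array([-7.44853514e-04, -4.40044534e+01, -1.76598448e+01,  6.32855971e-02,
        5.84554696e-02, -1.44779478e-04]), 'position': array([ 0.19520285, -0.59291868,  0.19168775]), 'tcp_rot': array([[ 9.49921822e-01,  3.12487469e-01, -3.38284610e-04],
       [ 3.12487478e-01, -9.49919593e-01,  2.08402852e-03],
       [ 3.29889618e-04, -2.08537387e-03, -9.99997771e-01]]), 'force': array([-0.33293976,  0.31973824,  0.24348727]), 'moment': array([-0.03837823, -0.02558715,  0.03998102]), 'opening': 1.0019790990911082}
scene {'fx': 453.493, 'fy': 453.493, 'cx': 257.768, 'cy': 190.318, 'k1': -0.172, 'R': [[-0.646, 0.763, 0.026], [0.387, 0.356, -0.851], [-0.658, -0.54, -0.525]], 't': [0.316, -0.102, 1.797]}
top {'fx': 438.84, 'fy': 438.84, 'cx': 264.96, 'cy': 195.196, 'k1': 0.026, 'R': [[-0.04, -0.999, 0.003], [-0.972, 0.038, -0.232], [0.231, -0.012, -0.973]], 't': [0.017, 0.529, 1.35]}
```

View pics/scene.png

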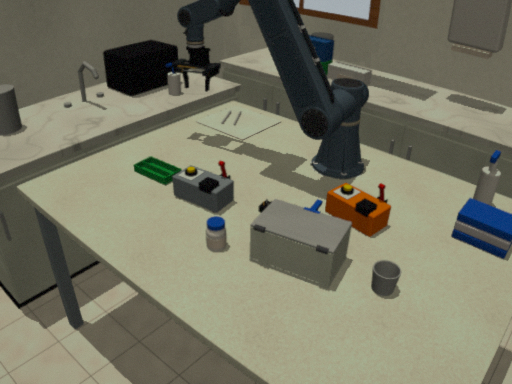

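View pics/top.png

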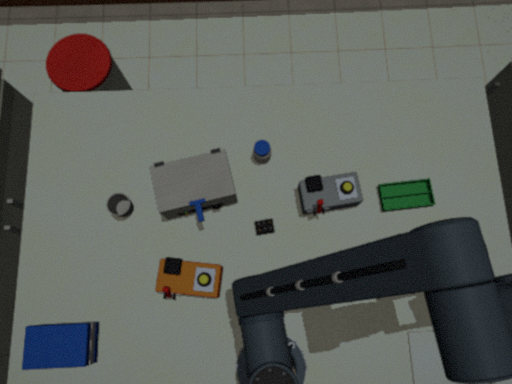

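The top view shows two switches: grey at (330,193), with its button at (347,187) and lever at (319,206), and orange at (190,278). The grey one fits the description, since it is grey and on the other side from the bath. The bath is at (195,185), with its blue tab at (198,210). Next I measure by colour and confirm in a crop.

Run:
```python
from h import *
top=cv2.imread('pics/top.png'); sc=cv2.imread('pics/scene.png')
ct=bot.get_calibration('top'); cs=bot.get_calibration('scene')
def blobs(im,lo,hi,box,mina=8):
    h=cv2.cvtColor(im,cv2.COLOR_BGR2HSV); m=cv2.inRange(h,lo,hi)
    x0,y0,x1,y1=box; k=np.zeros_like(m); k[y0:y1,x0:x1]=m[y0:y1,x0:x1]
    n,l,st,ce=cv2.connectedComponentsWithStats(k)
    return [(st[i].tolist(),ce[i],k) for i in range(1,n) if st[i][4]>=mina]
def show(n,im,c,lo,hi,box,z):
    for st,ce,_ in blobs(im,lo,hi,box): print(n,st,ce.round(1),onz(c,*ce,z).round(4))
Y=((22,120,100),(35,255,255)); Rd=((0,150,60),(6,255,255)); B=((100,120,60),(125,255,255))
show('btn top',top,ct,*Y,(295,165,370,220),.103); show('btn sc',sc,cs,*Y,(170,155,240,210),.103)
show('lev top',top,ct,*Rd,(295,165,370,220),.137); show('lev sc',sc,cs,*Rd,(170,150,240,210),.137)
show('tab top',top,ct,*B,(180,190,215,235),.133); show('tab sc',sc,cs,*B,(290,190,330,220),.133)
# tab shape
for st,ce,k in blobs(top,*B,(180,190,215,235)):
    r=cv2.minAreaRect(np.argwhere(k)[:,::-1].astype(np.float32)); bp=cv2.boxPoints(r); print([onz(ct,*p,.133)[:2].round(3).tolist() for p in bp])
# lid edges: grey quadrilateral
g=cv2.resize(top[135:235,140:365],None,fx=3.5,fy=3.5,interpolation=cv2.INTER_CUBIC); cv2.imwrite('pics/crop.png',g)
```

```text
btn top [344, 183, 7, 7, 42] [347.2 185.9] [ 0.5398 -0.2624  0.103 ]
btn sc [187, 166, 8, 6, 30] [190.4 168.5] [ 0.539  -0.2606  0.103 ]
lev top [318, 200, 5, 5, 19] [320.1 202.1] [ 0.484 -0.169  0.137]
lev sc [219, 161, 8, 16, 47] [222.4 167.6] [ 0.5047 -0.142   0.137 ]
tab top [190, 199, 15, 22, 154] [198.2 208.1] [0.4806 0.2007 0.133 ]
tab sc [304, 200, 18, 13, 95] [314.6 206.5] [0.4857 0.2063 0.133 ]
[[0.51, 0.225], [0.508, 0.183], [0.443, 0.183], [0.445, 0.225]]
```

View pics/crop.png

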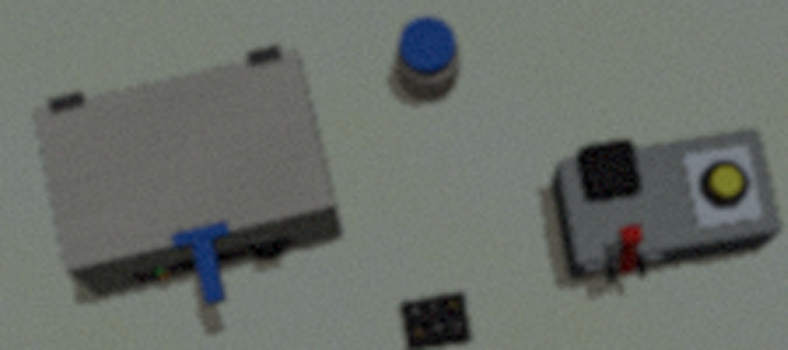

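The crop confirms the grey switch: yellow button at (727,183), red lever with black mechanism at (630,250), hood at (608,170). The bath's lid corners are at (37,108), (297,50), (332,208) and (72,270), and the tab runs from (203,235) to (213,303).

Run:
```python
from h import *
ct=bot.get_calibration('top'); cs=bot.get_calibration('scene')
P=lambda u,v,z: onz(ct,140-.35+u/3.5,135-.35+v/3.5,z)
q=[P(*p,.130)[:2] for p in [(37,108),(297,50),(332,208),(72,270)]]
print('lid',np.round(q,3).tolist()); BL,BR,FR,FL=q
e=[np.arctan2(*( (BL-BR)*[-1,1]))for BL,BR in((BL,BR),(FL,FR))]+[np.arctan2(*((b-f)[::-1]))for b,f in((BL,FL),(BR,FR))]
print('yaw',np.round(e,3),'len',[np.linalg.norm(a).round(3) for a in(BL-BR,FL-FR,BL-FL,BR-FR)])
print('lid centre',np.mean(q,0))
print('tab',P(213,303,.133),P(203,235,.133), 'barc',P(201,235,.133))
s=[P(*p,.085)[:2] for p in [(560,160),(757,132),(778,230),(572,265)]]
BL,BR,FR,FL=s
print('switch',np.round(s,3).tolist(),[np.arctan2(*((l-r)*[-1,1])).round(3) for l,r in((BL,BR),(FL,FR))],np.mean(s,0))
btn=np.array([.5395,-.2618])
hood=P(608,168,.103)[:2]; print('hood',hood)
# hood-button vector in box = (30,100) mm
d=hood-btn; yaw=np.arctan2(d[1],d[0])-np.arctan2(100,30); print('yaw hood',yaw,np.linalg.norm(d))
# grip-based scene refined with lever: tip raised x=-60-65*sin(-.3)
for yaw in (yaw,-.0,.05,.1,.15,.2,.25):
    R=np.array([[np.cos(yaw),-np.sin(yaw)],[np.sin(yaw),np.cos(yaw)]]); B=btn-R@[0,-.05]
    tip=B+R@[-.06+.065*np.sin(.3),.05]
    X=np.r_[tip,.137]; h=np.r_[B+R@[.03,.05],.103]
    print(round(yaw,3),'org',B.round(4),'tip',tip.round(4),'pxtop',proj(ct,X).round(1),'sc',proj(cs,X).round(1),'hood crop',((proj(ct,h)-[139.65,134.65])*3.5).round(0))
```

```text
lid [[0.622, 0.349], [0.668, 0.118], [0.521, 0.09], [0.474, 0.316]]
yaw [0.194 0.203 0.221 0.188] len [np.float64(0.235), np.float64(0.23), np.float64(0.151), np.float64(0.149)]
lid centre [0.57115563 0.21811237]
tab [0.44001336 0.19388509 0.133     ] [0.50023322 0.20222628 0.133     ] barc [0.50030113 0.20395871 0.133     ]
switch [[0.569, -0.116], [0.588, -0.298], [0.496, -0.309], [0.471, -0.121]] [np.float64(0.107), np.float64(0.132)] [ 0.53071043 -0.21090459]
hood [ 0.55456724 -0.15704786]
yaw hood 0.1485995196952643 0.10583020588744124
0.149 org [ 0.5321 -0.2124] tip [ 0.4844 -0.1689] pxtop [320.  201.9] sc [220.9 162.8] hood crop [610. 168.]
-0.0 org [ 0.5395 -0.2118] tip [ 0.4987 -0.1618] pxtop [317.4 197.4] sc [219.4 165. ] hood crop [612. 152.]
0.05 org [ 0.537  -0.2119] tip [ 0.4938 -0.164 ] pxtop [318.2 199. ] sc [219.9 164.2] hood crop [611. 157.]
0.1 org [ 0.5345 -0.212 ] tip [ 0.4889 -0.1664] pxtop [319.1 200.5] sc [220.4 163.5] hood crop [610. 163.]
0.15 org [ 0.532  -0.2124] tip [ 0.4842 -0.169 ] pxtop [320.1 202. ] sc [220.9 162.7] hood crop [610. 168.]
0.2 org [ 0.5296 -0.2128] tip [ 0.4797 -0.1719] pxtop [321.1 203.4] sc [221.2 162. ] hood crop [609. 174.]
0.25 org [ 0.5271 -0.2134] tip [ 0.4752 -0.175 ] pxtop [322.2 204.8] sc [221.5 161.2] hood crop [609. 180.]
```

Request:
play_rows([
  [1,0.0287,0.0276,0,0,0,-0.0142],
  [1,0.0287,0.0276,0,0,0,-0.0142],
  [1,0.0287,0.0276,0,0,0,-0.0142],
  [1,0.0287,0.0276,0,0,0,-0.0142],
  [1,0.0287,0.0276,0,0,0,-0.0142],
  [1,0.0287,0.0276,0,0,0,-0.0142],
  [1,0.0287,0.0276,0,0,0,-0.0142],
  [1,0.0287,0.0276,0,0,0,-0.0142],
  [1,0.0287,0.0276,0,0,0,-0.0142],
  [1,0.0287,0.0276,0,0,0,-0.0142],
  [1,0.0287,0.0276,0,0,0,-0.0142],
  [1,0.0287,0.0276,0,0,0,-0.0142],
])

```text
time_s: 1.6
position: [0.5403, -0.2613, 0.1922]
tcp_rot: [[0.989, 0.146, -0.001], [0.146, -0.989, 0.001], [-0.001, -0.001, -1.0]]
force: [0.2, 0.1, 0.0]
opening: 0.007
```

Request:
play_rows([
  [1,0,0,-0.025,0,0,0],
  [1,0,0,-0.025,0,0,0],
  [1,0,0,-0.015,0,0,0],
  [1,0,0,-0.01,0,0,0],
  [1,0,0,0,0,0,0],
  [1,0,0,0,0,0,0],
])

```text
time_s: 2.35
position: [0.5402, -0.263, 0.1184]
tcp_rot: [[0.989, 0.147, 0.001], [0.147, -0.989, -0.001], [0.001, 0.001, -1.0]]
force: [-0.5, 0.3, 0.3]
opening: -0.0
```

Request:
play_rows([
  [1,0,0,-0.008,0,0,0],
  [1,0,0,-0.006,0,0,0],
  [1,0,0,-0.003,0,0,0],
  [1,0,0,-0.002,0,0,0],
  [1,0,0,-0.002,0,0,0],
  [1,0,0,0,0,0,0],
])

```text
time_s: 3.1
position: [0.5397, -0.2624, 0.0965]
tcp_rot: [[0.989, 0.147, -0.0], [0.147, -0.989, 0.0], [-0.0, -0.0, -1.0]]
force: [-0.8, -0.4, -0.0]
opening: 0.004
```

Request:
play_rows([
  [1,0,0,-0.001,0,0,0],
  [1,0,0,-0.0005,0,0,0],
  [1,0,0,0,0,0,0],
  [1,0,0,0,0,0,0],
])

```text
time_s: 3.6
position: [0.5397, -0.2625, 0.0952]
tcp_rot: [[0.989, 0.147, 0.0], [0.147, -0.989, -0.0], [0.0, 0.0, -1.0]]
force: [-0.5, 0.1, 0.2]
opening: 0.005
```

Run:
```python
from h import *
s=bot.read_state(); print(s['force'],s['position'],s['tau'])
a=bot.capture('scene'); w=bot.capture('wrist')
g=cv2.resize(a[130:220,150:270],None,fx=4,fy=4,interpolation=cv2.INTER_CUBIC)
cv2.imwrite('pics/p1.png',np.hstack([g,cv2.resize(w,(320,240)).repeat(1,0) if 0 else cv2.copyMakeBorder(cv2.resize(w,(310,232)),0,128,0,0,cv2.BORDER_CONSTANT)]))
```

```text
[-0.45572429  0.11601914  0.19276582] [ 0.5397307  -0.26247281  0.09517097] [ 1.46646908e-03 -4.41376019e+01 -1.38838649e+01  6.45330828e-02
 -2.70304992e-02 -1.80029218e-05]
```

View pics/p1.png

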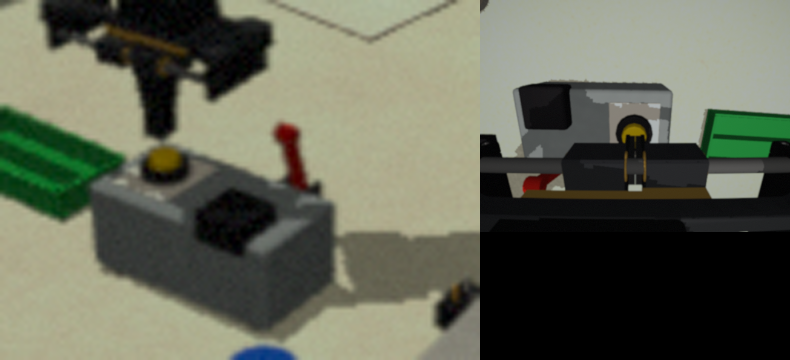

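Run:
```python
from h import *
s=bot.read_state(); X=s['position']; 
for n in('scene','top','wrist'):
    c=bot.get_calibration(n); print(n,proj(c,X).round(1), proj(c,np.array([.5395,-.2618,.103])).round(1))
c=bot.get_calibration('scene'); print((proj(c,X)-[150,130])*4)
t=bot.capture('top'); w=bot.capture('wrist'); 
cv2.imwrite('pics/p2.png',np.hstack([cv2.resize(t[150:240,290:380],(380,380),interpolation=cv2.INTER_CUBIC), cv2.resize(w[160:320,180:340],(380,380),interpolation=cv2.INTER_CUBIC)]))
c=bot.get_calibration('wrist'); h=cv2.cvtColor(w,cv2.COLOR_BGR2HSV); m=cv2.inRange(h,(22,120,80),(35,255,255)); n,l,st,ce=cv2.connectedComponentsWithStats(m); print(st[1:],ce[1:])
for i in range(1,n):
  if st[i][4]>20: print(onz(c,*ce[i],.103), onz(c,st[i][0],ce[i][1],.103),onz(c,st[i][0]+st[i][2],ce[i][1],.103),onz(c,ce[i][0],st[i][1],.103))
```

```text
scene [190.  170.4] [190.  168.5]
top [346.8 186.6] [347. 186.]
wrist [256.  219.7] [255.  224.3]
[159.84729858 161.78228853]
[[234 205  41  32 646]] [[252.67337461 217.6006192 ]]
[ 0.54408431 -0.25956459  0.103     ] [ 0.54223152 -0.24716738  0.103     ] [ 0.546291   -0.27438384  0.103     ] [ 0.55295142 -0.25827632  0.103     ]
```

View pics/p2.png

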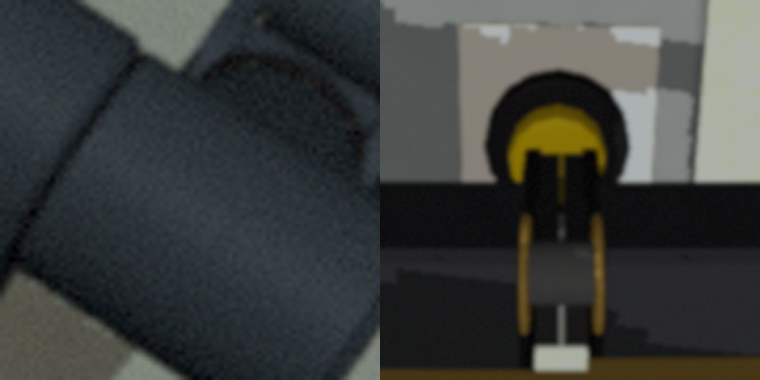

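The fingertips in the scene crop (157,135) are still clearly above the button (165,160) and there is no contact force. The xy is right, so the closed fingers must end higher than the nominal TCP. I keep going down until I feel contact.

Request:
play_rows([
  [1,0,0,-0.002,0,0,0],
  [1,0,0,-0.002,0,0,0],
  [1,0,0,-0.002,0,0,0],
  [1,0,0,0,0,0,0],
])

```text
time_s: 4.3
position: [0.5395, -0.2623, 0.0888]
tcp_rot: [[0.989, 0.147, -0.001], [0.147, -0.989, 0.0], [-0.0, -0.0, -1.0]]
force: [-0.3, 0.4, 0.3]
opening: 0.006
```

Run:
```python
from h import *
s=bot.read_state(); X=s['position']; print(X,s['force'],s['tau'])
c=bot.get_calibration('wrist'); cs=bot.get_calibration('scene')
for dz in (0,.01,.02,.03): print(dz,proj(c,X+[0,0,dz]).round(1),((proj(cs,X+[0,0,dz])-[150,130])*4).round(0))
cv2.imwrite('pics/p3.png',cv2.resize(bot.capture('scene')[130:220,150:270],None,fx=5,fy=5,interpolation=cv2.INTER_CUBIC))
```

```text
[ 0.5395458  -0.26234425  0.08884139] [-0.25806321  0.41676706  0.30180656] [-9.80884972e-03 -4.42364359e+01 -1.36410481e+01  6.33852091e-02
 -3.49076022e-02  7.11613347e-05]
0 [256.  219.7] [160. 168.]
0.01 [256.  225.4] [160. 158.]
0.02 [256.  231.7] [159. 148.]
0.03 [256.  238.7] [159. 137.]
```

View pics/p3.png

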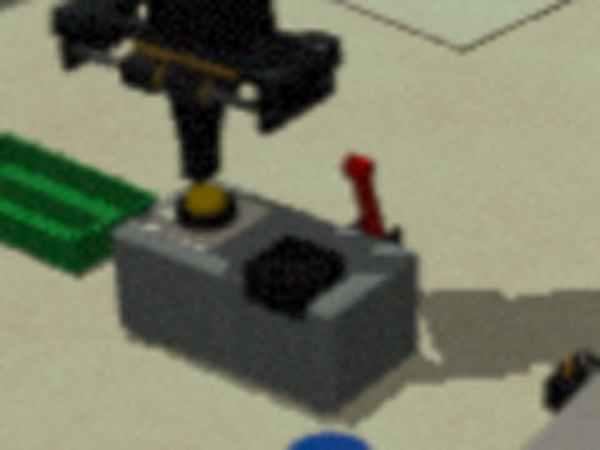

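The tip is at (200,178), just above the button at (207,200). Still no contact, so I continue down.

Request:
play_rows([
  [1,0,0,-0.002,0,0,0],
  [1,0,0,-0.002,0,0,0],
  [1,0,0,-0.001,0,0,0],
  [1,0,0,0,0,0,0],
])

```text
time_s: 4.85
position: [0.5397, -0.2624, 0.084]
tcp_rot: [[0.989, 0.147, -0.0], [0.147, -0.989, 0.0], [-0.0, -0.0, -1.0]]
force: [0.3, 0.5, -0.4]
opening: 0.005
```

Request:
play_rows([
  [1,0,0,-0.002,0,0,0],
  [1,0,0,-0.001,0,0,0],
  [1,0,0,0,0,0,0],
])

```text
time_s: 5.22
position: [0.5396, -0.2624, 0.081]
tcp_rot: [[0.989, 0.147, -0.0], [0.147, -0.989, 0.0], [-0.0, -0.0, -1.0]]
force: [0.2, -0.6, -0.1]
opening: 0.003
```

Run:
```python
from h import *
s=bot.read_state(); print(s['position'],s['force'],s['tau'],s['joint_positions'])
# DH-free check: tip visible position by triangulating wrist + scene
w=bot.capture('wrist'); a=bot.capture('scene')
cv2.imwrite('pics/w4.png',w); cv2.imwrite('pics/s4.png',a)
cv2.imwrite('pics/p4.png',np.hstack([cv2.resize(a[140:190,170:240],(560,400),interpolation=cv2.INTER_CUBIC), cv2.resize(w[190:290,230:290],(240,400),interpolation=cv2.INTER_CUBIC)]))
```

```text
[ 0.53963936 -0.26242417  0.08102042] [ 0.1966415  -0.5566881  -0.14864226] [-4.11303874e-03 -4.44291258e+01 -1.33444771e+01  6.29767659e-02
 -3.05867451e-02  1.02080126e-06] [-3.65930549e+01  3.65490743e+01  9.12397603e+01 -8.17048809e-04
  5.22259775e+01  4.49634268e+01]
```

View pics/p4.png

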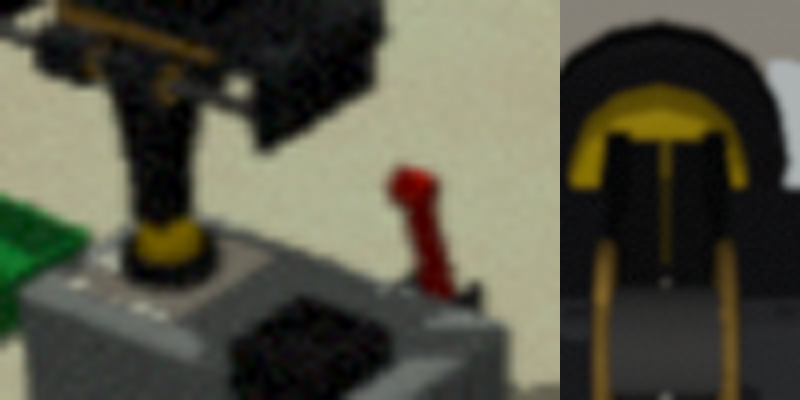

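The tip now sits right on the button: (165,220) against yellow at (168,240) in the left panel. Closed fingers therefore end about 22 mm above the reported TCP, and I'll check this again when grasping. Now I press.

Request:
play_rows([
  [1,0,0,-0.002,0,0,0],
  [1,0,0,-0.002,0,0,0],
  [1,0,0,0,0,0,0],
])

```text
time_s: 5.7
position: [0.5397, -0.2625, 0.0771]
tcp_rot: [[0.989, 0.147, -0.0], [0.147, -0.989, 0.0], [-0.0, -0.0, -1.0]]
force: [-0.3, 0.6, 1.2]
opening: 0.006
```

Request:
play_rows([
  [1,0,0,-0.002,0,0,0],
  [1,0,0,-0.001,0,0,0],
  [1,0,0,0,0,0,0],
])

```text
time_s: 6.08
position: [0.5398, -0.2625, 0.0742]
tcp_rot: [[0.989, 0.147, 0.0], [0.147, -0.989, -0.0], [0.0, 0.0, -1.0]]
force: [-0.0, 0.5, 3.1]
opening: 0.008
```

Request:
play_rows([
  [1,0,0,-0.001,0,0,0],
  [1,0,0,-0.001,0,0,0],
  [1,0,0,0,0,0,0],
])

```text
time_s: 6.45
position: [0.5398, -0.2625, 0.0724]
tcp_rot: [[0.989, 0.147, 0.0], [0.147, -0.989, -0.0], [0.0, 0.0, -1.0]]
force: [0.3, 0.4, 4.5]
opening: 0.006
```

Request:
play_rows([
  [1,0,0,-0.001,0,0,0],
  [1,0,0,0,0,0,0],
  [1,0,0,0,0,0,0],
])

```text
time_s: 6.82
position: [0.5398, -0.2625, 0.0715]
tcp_rot: [[0.989, 0.147, 0.0], [0.147, -0.989, -0.0], [0.0, 0.0, -1.0]]
force: [-1.7, 1.0, 4.9]
opening: 0.007
```

Run:
```python
from h import *
a=bot.capture('scene')
h=cv2.cvtColor(a,cv2.COLOR_BGR2HSV); m=cv2.inRange(h,(0,150,60),(6,255,255))[150:215,170:270]; n,l,st,ce=cv2.connectedComponentsWithStats(m); print(st,ce+[170,150]); print(bot.read_state()['force'])
```

```text
[[   0    0  100   65 6428]
 [  54    9   12   18   72]] [[219.3872122  182.16132545]
 [229.56944444 167.59722222]]
[-0.59252994 -0.18331284  5.65933188]
```

Request:
play_rows([
  [1,0,0,-0.001,0,0,0],
  [1,0,0,-0.0005,0,0,0],
  [1,0,0,0,0,0,0],
  [1,0,0,0,0,0,0],
  [1,0,0,0,0,0,0],
])

```text
time_s: 7.5
position: [0.5398, -0.2625, 0.0713]
tcp_rot: [[0.989, 0.147, 0.001], [0.147, -0.989, -0.001], [0.0, 0.001, -1.0]]
force: [-3.2, 0.7, 13.5]
opening: 0.004
```

Run:
```python
from h import *
a=bot.capture('scene')
h=cv2.cvtColor(a,cv2.COLOR_BGR2HSV); m=cv2.inRange(h,(0,150,60),(6,255,255))[150:215,170:270]; n,l,st,ce=cv2.connectedComponentsWithStats(m); print(st,ce+[170,150]); print(bot.read_state()['force'])
cs=bot.get_calibration('scene'); y=.148;R=np.array([[np.cos(y),-np.sin(y)],[np.sin(y),np.cos(y)]]); X=np.r_[R@[-.125,.05]+[.532,-.2124],.07]; print('dropped tip',X,proj(cs,X)); p=np.r_[R@[-.06,.05]+[.532,-.2124],.075]; print('pivot',p)
```

```text
[[   0    0  100   65 6461]
 [  54   19   15    8   39]] [[219.42671413 182.05509983]
 [231.64102564 172.87179487]]
[-3.99603528  1.87137778 13.21059694]
dropped tip [ 0.40099349 -0.18137914  0.07      ] [235.18949223 170.19088421]
pivot [ 0.46528291 -0.17179422  0.075     ]
```

The button bottomed at 13.5 N and the lever has dropped: red blob at (232,173), predicted near (235,170). Now I raise and move over the dropped tip with the fingers half open.

Request:
play_rows([
  [1,0,0,0.02,0,0,0],
  [1,0,0,0.03,0,0,0],
  [0.5,0,0,0.03,0,0,0],
  [0.5,-0.03,0.017,0.01,0,0,0],
  [0.5,-0.035,0.02,0,0,0,0],
  [0.5,-0.035,0.02,0,0,0,0],
  [0.5,-0.025,0.015,0,0,0,0],
  [0.5,-0.0138,0.0091,0,0,0,0],
  [0.5,0,0,0,0,0,0],
  [0.5,0,0,0,0,0,0],
])

```text
time_s: 8.8
position: [0.4024, -0.1826, 0.1598]
tcp_rot: [[0.989, 0.147, 0.002], [0.147, -0.989, -0.001], [0.002, 0.002, -1.0]]
force: [0.5, -0.1, -0.4]
opening: 0.5
```

Run:
```python
from h import *
s=bot.read_state(); X=s['position']; print(X,s['opening'],s['force'])
w=bot.capture('wrist'); cw=bot.get_calibration('wrist'); a=bot.capture('scene'); cs=bot.get_calibration('scene')
print('cam',-np.array(cw['R']).T@np.array(cw['t']),np.array(cw['R'])[2])
for dz in(0,.012,.024): print(dz,'scene',((proj(cs,X+[0,0,dz])-[180,110])*5).round(),'wrist',proj(cw,X+[0,0,dz]).round())
h=cv2.cvtColor(w,cv2.COLOR_BGR2HSV); m=cv2.inRange(h,(0,150,50),(6,255,255))|cv2.inRange(h,(175,150,50),(180,255,255)); n,l,st,ce=cv2.connectedComponentsWithStats(m)
for i in range(1,n):
  if st[i][4]>30:
    print(st[i],ce[i]); 
    x,y,ww,hh=st[i][:4]
    for q in[(x,y),(x+ww,y),(x,y+hh),(x+ww,y+hh)]: print(onz(cw,*q,.07).round(4))
A=cv2.resize(a[110:190,180:260],(400,400),interpolation=cv2.INTER_CUBIC)
cv2.imwrite('pics/p5.png',np.hstack([A,cv2.resize(w,(400,300))[:,:] if 0 else cv2.copyMakeBorder(cv2.resize(w,(400,300)),0,100,0,0,cv2.BORDER_CONSTANT)]))
```

```text
[ 0.40241394 -0.18257503  0.15981876] 0.49977871615269487 [ 0.50649881 -0.08029078 -0.36921849]
cam [ 0.4798752  -0.17093584  0.35132072] [-0.28298429 -0.04220419 -0.95819554]
0 scene [273. 186.] wrist [256. 220.]
0.012 scene [273. 171.] wrist [256. 227.]
0.024 scene [273. 155.] wrist [256. 234.]
[ 243  120   17   74 1004] [251.8187251  157.90936255]
[ 0.4633 -0.1612  0.07  ]
[ 0.4656 -0.1769  0.07  ]
[ 0.3916 -0.171   0.07  ]
[ 0.3941 -0.1879  0.07  ]
```

View pics/p5.png

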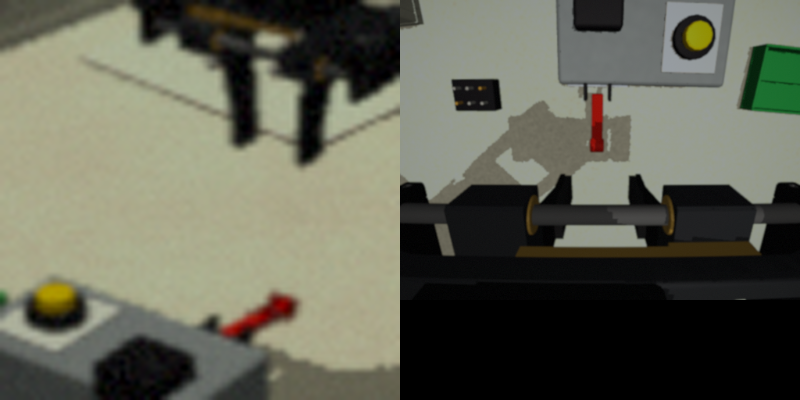

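The half-open fingers hang above the dropped lever. Their tips are at (243,143) and (308,160) in the scene panel, again about 25 mm above the reported TCP, so that offset is constant along the tool. In the wrist view the lever tip is at (597,145), in line with the jaws. I use reported TCP = 40 mm below the grip target.

Request:
play_rows([
  [0.5,-0.001,0.002,-0.03,0,0,0],
  [0.5,0,0,-0.03,0,0,0],
  [0.5,0,0,-0.03,0,0,0],
  [0.5,0,0,-0.02,0,0,0],
  [0.5,0,0,-0.015,0,0,0],
  [0.5,0,0,-0.005,0,0,0],
  [0.5,0,0,0,0,0,0],
])

```text
time_s: 9.78
position: [0.4004, -0.1797, 0.0294]
tcp_rot: [[0.989, 0.147, 0.0], [0.147, -0.989, -0.0], [0.0, 0.0, -1.0]]
force: [0.4, 0.7, 0.8]
opening: 0.503
```

Request:
play_rows([
  [0.8,0,0,0,0,0,0],
  [1,0,0,0,0,0,0],
  [1,0,0,0,0,0,0],
  [1,0,0,0,0,0,0],
  [1,0,0,0,0,0,0],
])

```text
time_s: 10.4
position: [0.3999, -0.179, 0.0299]
tcp_rot: [[0.989, 0.146, 0.0], [0.146, -0.989, 0.0], [0.0, -0.0, -1.0]]
force: [0.9, 2.1, 4.2]
opening: 0.203
```

Run:
```python
import numpy as np
th=np.linspace(1.95,0.0,17)-.3
x=-.065*np.sin(th); z=.065*np.cos(th)
print([[1,round(a*.989,4),round(a*.1475,4),round(b,4),0,0,0] for a,b in zip(np.diff(x),np.diff(z))])
```

```text
[[1, np.float64(-0.0001), np.float64(-0.0), np.float64(0.0079), 0, 0, 0], [1, np.float64(0.0008), np.float64(0.0001), np.float64(0.0079), 0, 0, 0], [1, np.float64(0.0018), np.float64(0.0003), np.float64(0.0077), 0, 0, 0], [1, np.float64(0.0027), np.float64(0.0004), np.float64(0.0074), 0, 0, 0], [1, np.float64(0.0035), np.float64(0.0005), np.float64(0.0071), 0, 0, 0], [1, np.float64(0.0044), np.float64(0.0007), np.float64(0.0066), 0, 0, 0], [1, np.float64(0.0051), np.float64(0.0008), np.float64(0.006), 0, 0, 0], [1, np.float64(0.0058), np.float64(0.0009), np.float64(0.0053), 0, 0, 0], [1, np.float64(0.0064), np.float64(0.001), np.float64(0.0046), 0, 0, 0], [1, np.float64(0.0069), np.float64(0.001), np.float64(0.0037), 0, 0, 0], [1, np.float64(0.0073), np.float64(0.0011), np.float64(0.0029), 0, 0, 0], [1, np.float64(0.0076), np.float64(0.0011), np.float64(0.0019), 0, 0, 0], [1, np.float64(0.0078), np.float64(0.0012), np.float64(0.001), 0, 0, 0], [1, np.float64(0.0078), np.float64(0.0012), np.float64(0.0), 0, 0, 0], [1, np.float64(0.0078), np.float64(0.0012), np.float64(-0.0009), 0, 0, 0], [1, np.float64(0.0076), np.float64(0.0011), np.float64(-0.0019), 0, 0, 0]]
```

Request:
play_rows([
  [1,-0.0001,0,0.0079,0,0,0],
  [1,0.0008,0.0001,0.0079,0,0,0],
  [1,0.0018,0.0003,0.0077,0,0,0],
  [1,0.0027,0.0004,0.0074,0,0,0],
  [1,0.0035,0.0005,0.0071,0,0,0],
  [1,0,0,0,0,0,0],
])

```text
time_s: 11.15
position: [0.4081, -0.1778, 0.0682]
tcp_rot: [[0.989, 0.148, -0.001], [0.148, -0.989, 0.0], [-0.001, -0.0, -1.0]]
force: [-3.1, 0.1, -0.8]
opening: 0.206
```

Request:
play_rows([
  [1,0.0044,0.0007,0.0066,0,0,0],
  [1,0.0051,0.0008,0.006,0,0,0],
  [1,0.0058,0.0009,0.0053,0,0,0],
  [1,0.0064,0.001,0.0046,0,0,0],
  [1,0.0069,0.001,0.0037,0,0,0],
  [1,0.0073,0.0011,0.0029,0,0,0],
  [1,0,0,0,0,0,0],
])

```text
time_s: 12.02
position: [0.4455, -0.1728, 0.0976]
tcp_rot: [[0.989, 0.148, 0.001], [0.148, -0.989, -0.001], [0.001, 0.001, -1.0]]
force: [-4.7, -0.6, 5.8]
opening: 0.206
```

Request:
play_rows([
  [1,0.0076,0.0011,0.0019,0,0,0],
  [1,0.0078,0.0012,0.001,0,0,0],
  [1,0.0078,0.0012,0,0,0,0],
  [1,0.0078,0.0012,-0.0009,0,0,0],
  [1,0.0066,0.001,-0.0015,0,0,0],
  [1,0,0,0,0,0,0],
  [1,0,0,0,0,0,0],
])

```text
time_s: 12.9
position: [0.4847, -0.1677, 0.0985]
tcp_rot: [[0.989, 0.147, 0.005], [0.147, -0.989, -0.002], [0.005, 0.003, -1.0]]
force: [-1.8, 0.8, 5.9]
opening: 0.201
```

Request:
play_rows([
  [0.5,0,0,0,0,0,0],
  [0.5,0,0,0,0,0,0],
  [0.5,0,0,0,0,0,0],
  [0.5,0,0,0.01,0,0,0],
  [0.5,0,0,0.02,0,0,0],
  [0.5,0,0,0.03,0,0,0],
  [0.5,0,0,0.04,0,0,0],
  [0.5,0,0,0.04,0,0,0],
  [0.5,0,0,0,0,0,0],
])

```text
time_s: 14.02
position: [0.4845, -0.1682, 0.2412]
tcp_rot: [[0.989, 0.147, 0.008], [0.147, -0.989, -0.005], [0.007, 0.006, -1.0]]
force: [0.2, -0.5, -0.4]
opening: 0.497
```

Run:
```python
from h import *
a=bot.capture('scene')
h=cv2.cvtColor(a,cv2.COLOR_BGR2HSV); m=cv2.inRange(h,(0,150,60),(6,255,255))[150:215,170:270]; n,l,st,ce=cv2.connectedComponentsWithStats(m); print(st,ce+[170,150]); print(bot.read_state()['force'],bot.read_state()['joint_positions'])
```

```text
[[   0    0  100   65 6458]
 [  49   11    8   16   42]] [[219.48126355 182.08903685]
 [222.38095238 168.30952381]]
[-0.51089879 -0.42205934 -0.61222916] [-3.16550601e+01  1.80403674e+01  9.50874571e+01  4.44611531e-03
  6.66153528e+01  4.98948681e+01]
```

The lever is back at its starting place: blob at (222.4,168.3) against (222.4,167.6) at the start, same bounding box. Next I move over the tab.

Request:
play_rows([
  [0.5,-0.0027,0.0364,0,0,0,0.0053],
  [0.5,-0.0027,0.0364,0,0,0,0.0053],
  [0.5,-0.0027,0.0364,0,0,0,0.0053],
  [0.5,-0.0027,0.0364,0,0,0,0.0053],
  [0.5,-0.0027,0.0364,0,0,0,0.0053],
  [0.5,-0.0027,0.0364,0,0,0,0.0053],
  [0.5,-0.0027,0.0364,0,0,0,0.0053],
  [0.5,-0.0027,0.0364,0,0,0,0.0053],
  [0.5,-0.0027,0.0364,0,0,0,0.0053],
  [0.5,-0.0027,0.0364,0,0,0,0.0053],
  [0.5,0,0,0,0,0,0],
  [0.5,0,0,0,0,0,0],
])

```text
time_s: 15.58
position: [0.4544, 0.1966, 0.2363]
tcp_rot: [[0.98, 0.199, -0.002], [0.199, -0.98, -0.001], [-0.002, 0.001, -1.0]]
force: [1.0, -0.2, 0.2]
opening: 0.498
```

Run:
```python
from h import *
s=bot.read_state(); c=bot.get_calibration('wrist'); w=bot.capture('wrist'); cv2.imwrite('pics/w6.png',w)
print(s['position'],s['tcp_rot'][:,0])
h=cv2.cvtColor(w,cv2.COLOR_BGR2HSV); m=cv2.inRange(h,(100,120,40),(125,255,255)); n,l,st,ce=cv2.connectedComponentsWithStats(m)
i=1+st[1:,4].argmax(); print(st[i],ce[i]); x0,y0,ww,hh,_=st[i]
for r in range(y0+1,y0+hh,6):
    k=np.where(l[r]==i)[0]; A=onz(c,k[0],r,.133);B=onz(c,k[-1]+1,r,.133); print(r,k[0],k[-1],A[:2].round(4),B[:2].round(4),((A+B)/2)[:2].round(4),'w',np.linalg.norm(A-B).round(4))
cv2.imwrite('pics/p6.png',w)
```

```text
[0.45437985 0.19656164 0.23632388] [ 0.9799134   0.1994101  -0.00230929]
[ 232  129   48   63 1313] [255.81721249 152.63747144]
130 232 279 [0.5012 0.2304] [0.5107 0.184 ] [0.5059 0.2072] w 0.0474
136 232 279 [0.4954 0.2294] [0.5049 0.1827] [0.5002 0.206 ] w 0.0477
142 248 264 [0.4928 0.2126] [0.4961 0.196 ] [0.4945 0.2043] w 0.017
148 248 263 [0.4869 0.2115] [0.4901 0.1958] [0.4885 0.2036] w 0.0161
154 249 263 [0.4811 0.2093] [0.4841 0.1945] [0.4826 0.2019] w 0.0151
160 249 263 [0.4751 0.2082] [0.4781 0.1932] [0.4766 0.2007] w 0.0152
166 249 263 [0.469 0.207] [0.472  0.1919] [0.4705 0.1994] w 0.0153
172 249 263 [0.4628 0.2057] [0.4659 0.1906] [0.4644 0.1982] w 0.0154
178 249 263 [0.4566 0.2045] [0.4597 0.1893] [0.4581 0.1969] w 0.0155
184 249 263 [0.4503 0.2033] [0.4534 0.188 ] [0.4518 0.1956] w 0.0156
190 250 263 [0.4441 0.201 ] [0.447  0.1866] [0.4455 0.1938] w 0.0147
```

View pics/p6.png

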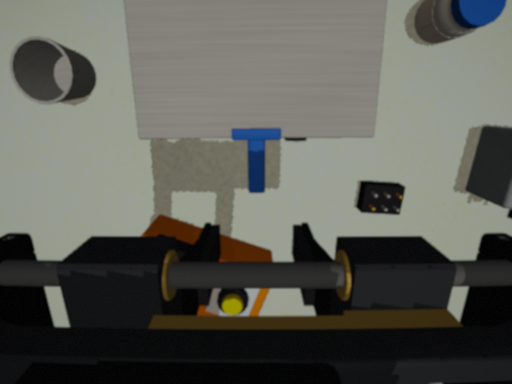

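In the wrist view the tab runs from (256,137) to (256,192) and is centred between the fingertips (212,235) and (300,235). The lid's edge is parallel to the jaws, and the orange look-alike lies behind the gripper. The grip point is about (0.460, 0.197), yaw 0.203. I descend and grasp.

Request:
play_rows([
  [0.5,0.0055,0.0005,-0.03,0,0,0],
  [0.5,0,0,-0.03,0,0,0],
  [0.5,0,0,-0.03,0,0,0],
  [0.5,0,0,-0.03,0,0,0],
  [0.5,0,0,-0.02,0,0,0],
  [0.5,0,0,-0.01,0,0,0],
  [0.5,0,0,0,0,0,0],
])

```text
time_s: 16.5
position: [0.4605, 0.1969, 0.0868]
tcp_rot: [[0.98, 0.198, -0.001], [0.198, -0.98, -0.0], [-0.001, 0.0, -1.0]]
force: [-0.2, 0.7, 0.3]
opening: 0.501
```

Request:
play_rows([
  [0.8,0,0,0,0,0,0],
  [1,0,0,0,0,0,0],
  [1,0,0,0,0,0,0],
  [1,0,0,0,0,0,0],
  [1,0,0,0,0,0,0],
])

```text
time_s: 17.12
position: [0.4609, 0.1976, 0.0877]
tcp_rot: [[0.98, 0.2, 0.001], [0.2, -0.98, -0.0], [0.001, 0.0, -1.0]]
force: [-0.4, -1.0, 3.7]
opening: 0.205
```

Run:
```python
import numpy as np
th=np.linspace(0,np.pi/2,33)
x=-.19*np.cos(th); z=.19*np.sin(th)
for i,(a,b) in enumerate(zip(np.diff(x),np.diff(z))): print(f'[1, {a*.9795:.4f}, {a*.2016:.4f}, {b:.4f}, 0, 0, 0],',end='\n' if i%8==7 else ' ')
```

```text
[1, 0.0002, 0.0000, 0.0093, 0, 0, 0], [1, 0.0007, 0.0001, 0.0093, 0, 0, 0], [1, 0.0011, 0.0002, 0.0093, 0, 0, 0], [1, 0.0016, 0.0003, 0.0092, 0, 0, 0], [1, 0.0020, 0.0004, 0.0091, 0, 0, 0], [1, 0.0024, 0.0005, 0.0090, 0, 0, 0], [1, 0.0029, 0.0006, 0.0089, 0, 0, 0], [1, 0.0033, 0.0007, 0.0087, 0, 0, 0],
[1, 0.0037, 0.0008, 0.0085, 0, 0, 0], [1, 0.0041, 0.0008, 0.0083, 0, 0, 0], [1, 0.0045, 0.0009, 0.0081, 0, 0, 0], [1, 0.0049, 0.0010, 0.0079, 0, 0, 0], [1, 0.0053, 0.0011, 0.0076, 0, 0, 0], [1, 0.0056, 0.0012, 0.0074, 0, 0, 0], [1, 0.0060, 0.0012, 0.0071, 0, 0, 0], [1, 0.0063, 0.0013, 0.0068, 0, 0, 0],
[1, 0.0066, 0.0014, 0.0064, 0, 0, 0], [1, 0.0069, 0.0014, 0.0061, 0, 0, 0], [1, 0.0072, 0.0015, 0.0057, 0, 0, 0], [1, 0.0075, 0.0015, 0.0054, 0, 0, 0], [1, 0.0077, 0.0016, 0.0050, 0, 0, 0], [1, 0.0079, 0.0016, 0.0046, 0, 0, 0], [1, 0.0082, 0.0017, 0.0042, 0, 0, 0], [1, 0.0084, 0.0017, 0.0038, 0, 0, 0],
[1, 0.0085, 0.0018, 0.0034, 0, 0, 0], [1, 0.0087, 0.0018, 0.0029, 0, 0, 0], [1, 0.0088, 0.0018, 0.0025, 0, 0, 0], [1, 0.0089, 0.0018, 0.0020, 0, 0, 0], [1, 0.0090, 0.0019, 0.0016, 0, 0, 0], [1, 0.0091, 0.0019, 0.0011, 0, 0, 0], [1, 0.0091, 0.0019, 0.0007, 0, 0, 0], [1, 0.0091, 0.0019, 0.0002, 0, 0, 0],
```

Request:
play_rows([
  [1,0.0002,0.0,0.0093,0,0,0],
  [1,0.0007,0.0001,0.0093,0,0,0],
  [1,0.0011,0.0002,0.0093,0,0,0],
  [1,0.0016,0.0003,0.0092,0,0,0],
  [1,0.002,0.0004,0.0091,0,0,0],
  [1,0.0024,0.0005,0.009,0,0,0],
  [1,0.0029,0.0006,0.0089,0,0,0],
  [1,0.0033,0.0007,0.0087,0,0,0],
  [1,0,0,0,0,0,0],
])

```text
time_s: 18.25
position: [0.475, 0.2006, 0.1606]
tcp_rot: [[0.98, 0.199, 0.001], [0.199, -0.98, 0.0], [0.001, -0.0, -1.0]]
force: [0.9, 1.6, -3.9]
opening: 0.202
```

Request:
play_rows([
  [1,0.0037,0.0008,0.0085,0,0,0],
  [1,0.0041,0.0008,0.0083,0,0,0],
  [1,0.0045,0.0009,0.0081,0,0,0],
  [1,0.0049,0.001,0.0079,0,0,0],
  [1,0.0053,0.0011,0.0076,0,0,0],
  [1,0.0056,0.0012,0.0074,0,0,0],
  [1,0.006,0.0012,0.0071,0,0,0],
  [1,0.0063,0.0013,0.0068,0,0,0],
  [1,0,0,0,0,0,0],
])

```text
time_s: 19.38
position: [0.5155, 0.2091, 0.2223]
tcp_rot: [[0.98, 0.199, 0.0], [0.199, -0.98, 0.001], [0.0, -0.001, -1.0]]
force: [-0.5, 3.7, -3.4]
opening: 0.202
```

Low forces and the grip width is unchanged, so I continue.

Request:
play_rows([
  [1,0.0066,0.0014,0.0064,0,0,0],
  [1,0.0069,0.0014,0.0061,0,0,0],
  [1,0.0072,0.0015,0.0057,0,0,0],
  [1,0.0075,0.0015,0.0054,0,0,0],
  [1,0.0077,0.0016,0.005,0,0,0],
  [1,0.0079,0.0016,0.0046,0,0,0],
  [1,0.0082,0.0017,0.0042,0,0,0],
  [1,0.0084,0.0017,0.0038,0,0,0],
  [1,0,0,0,0,0,0],
])

```text
time_s: 20.5
position: [0.5764, 0.2219, 0.2635]
tcp_rot: [[0.98, 0.199, 0.001], [0.199, -0.98, 0.001], [0.001, -0.001, -1.0]]
force: [-1.6, 4.1, -3.0]
opening: 0.205
```

Request:
play_rows([
  [1,0.0085,0.0018,0.0034,0,0,0],
  [1,0.0087,0.0018,0.0029,0,0,0],
  [1,0.0088,0.0018,0.0025,0,0,0],
  [1,0.0089,0.0018,0.002,0,0,0],
  [1,0.0045,0.001,0.0008,0,0,0],
  [1,0.0045,0.0009,0.0008,0,0,0],
  [1,0.0045,0.001,0.0006,0,0,0],
  [1,0.0045,0.0009,0.0005,0,0,0],
  [1,0,0,0,0,0,0],
])

```text
time_s: 21.62
position: [0.6287, 0.2329, 0.2771]
tcp_rot: [[0.98, 0.199, -0.0], [0.199, -0.98, 0.001], [0.0, -0.001, -1.0]]
force: [-2.6, 3.8, -0.7]
opening: 0.204
```

Run:
```python
from h import *
s=bot.read_state(); print(s['position'],s['force'],s['moment'],s['opening'])
a=bot.capture('scene'); w=bot.capture('wrist'); t=bot.capture('top')
cv2.imwrite('pics/s7.png',a); cv2.imwrite('pics/t7.png',t)
cv2.imwrite('pics/p7.png',np.hstack([cv2.resize(a[120:300,200:380],(390,390),interpolation=cv2.INTER_CUBIC),cv2.resize(t[110:260,120:270],(390,390),interpolation=cv2.INTER_CUBIC)]))
```

```text
[0.62874286 0.23292225 0.27713432] [-2.56189826  3.81974435 -0.73151703] [0.82437731 0.64988564 0.0871624 ] 0.20392516798682686
```

View pics/p7.png

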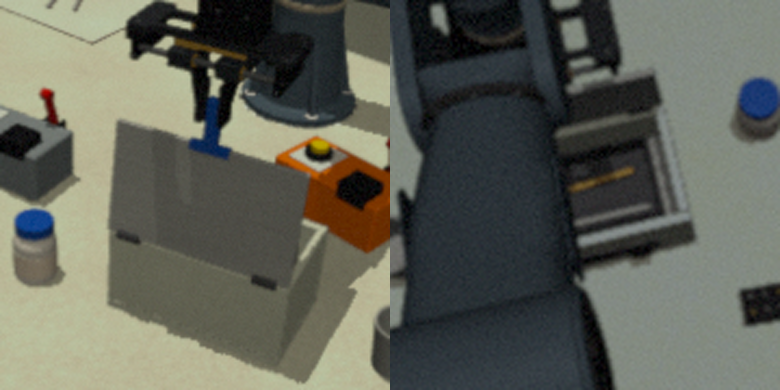

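The lid is nearly upright, held by its tab at (212,100) in the scene panel with top corners at (118,122) and (306,176). The grey lever is still up at (47,95). I check the angle from those corners.

Run:
```python
from h import *
cs=bot.get_calibration('scene'); f=390/180
ex=np.array([.9795,.2016,0]); ey=np.array([-.2016,.9795,0]); H=np.array([.6461,.2353,.126])
def pt(th,r,y,n): # n offset along outer face normal
    u=-np.cos(th)*ex+np.array([0,0,np.sin(th)]); v=np.sin(th)*ex+np.array([0,0,np.cos(th)])
    return H+r*u+y*ey+n*v
crop=lambda X:(proj(cs,X)-[199.75,119.75])*f
for th in (1.3,1.4,1.475,1.57,1.65):
    print(th,'top',crop(pt(th,.15,-.12,.004)).round(1),crop(pt(th,.15,.12,.004)).round(1),'tab end',crop(pt(th,.208,0,.0)).round(1),'bar',crop(pt(th,.15,0,.007)).round(1))
print('bot',crop(pt(1.5,0,-.12,.004)),crop(pt(1.5,0,.12,.004)))
```

```text
1.3 top [123.3 112.9] [313.  168.3] tab end [225.   90.7] bar [213.6 140. ]
1.4 top [117.4 116. ] [308.9 172.3] tab end [218.1  94.4] bar [208.4 143.8]
1.475 top [112.8 119.1] [305.6 176.2] tab end [212.5  98.4] bar [204.4 147.5]
1.57 top [106.8 124.1] [301.1 182.2] tab end [205.2 105. ] bar [199.  153.1]
1.65 top [101.7 129.1] [297.2 188.1] tab end [198.7 111.9] bar [194.4 158.8]
bot [104.91167647 228.14715155] [285.17899173 290.13444807]
```

The images agree with about 1.475 rad, so 0.095 rad remains.

Request:
play_rows([
  [1,0.003,0.0006,0.0003,0,0,0],
  [1,0.003,0.0006,0.0002,0,0,0],
  [1,0.003,0.0006,0.0002,0,0,0],
  [1,0.003,0.0006,0.0001,0,0,0],
  [1,0.003,0.0006,0,0,0,0],
  [1,0.0024,0.0006,0,0,0,0],
  [1,0,0,0,0,0,0],
  [1,0,0,0,0,0,0],
  [1,0,0,0,0,0,0],
])

```text
time_s: 22.9
position: [0.646, 0.2366, 0.2783]
tcp_rot: [[0.98, 0.199, 0.0], [0.199, -0.98, 0.001], [0.001, -0.001, -1.0]]
force: [-3.6, 5.4, -0.1]
opening: 0.203
```

Run:
```python
from h import *
s=bot.read_state(); print(s['position'],s['force'],s['moment'],s['opening'])
a=bot.capture('scene'); t=bot.capture('top'); cs=bot.get_calibration('scene'); ct=bot.get_calibration('top'); f=2.6
ex=np.array([.9795,.2016,0]); ey=np.array([-.2016,.9795,0]); H=np.array([.6461,.2353,.126])
def pt(th,r,y,n):
    u=-np.cos(th)*ex+np.array([0,0,np.sin(th)]); v=np.sin(th)*ex+np.array([0,0,np.cos(th)])
    return H+r*u+y*ey+n*v
A=cv2.resize(a[150:280,240:360],None,fx=5,fy=4.6,interpolation=cv2.INTER_CUBIC)
old=cv2.imread('pics/s7.png')
def blob(im):
    m=cv2.inRange(cv2.cvtColor(im,cv2.COLOR_BGR2HSV),(100,120,40),(125,255,255))[140:210,280:315]; n,l,st,ce=cv2.connectedComponentsWithStats(m); i=1+st[1:,4].argmax(); return st[i][:4]+[280,140,0,0],ce[i]+[280,140]
print('tab old',blob(old),'new',blob(a))
for th in (1.475,1.57): print(th,proj(cs,pt(th,.208,0,0)).round(1),proj(cs,pt(th,.15,0,.007)).round(1))
# crop top: right lid edge, for top view
T=cv2.resize(t[115:215,180:260],(400,500),interpolation=cv2.INTER_CUBIC)
P=lambda X:((proj(ct,X)-[179.5,114.5])*5).round(0)
for th in (1.4,1.475,1.57,1.65): print(th,'topview outer/inner top corner',P(pt(th,.15,-.12,.004)),P(pt(th,.15,-.12,-.004)))
print('hinge corner',P(pt(1.57,0,-.12,.004)),'lid-open casing front corner',P(H-.15*ex-.12*ey-[0,0,.004]))
cv2.imwrite('pics/p8.png',np.hstack([cv2.resize(a[150:275,240:340],(400,500),interpolation=cv2.INTER_CUBIC),T]))
for th in (1.475,1.57,1.65):
  print(th,'scene crop',[((proj(cs,pt(th,.15,y,.004))-[239.5,149.5])*4).round() for y in(-.12,.12)])
```

```text
[0.64603666 0.23657207 0.2782562 ] [-3.57858885  5.36830065 -0.08358182] [0.79239171 0.65407106 0.02991108] 0.20277664715269073
tab old (array([287, 165,  19,  29]), array([296.90566038, 180.90566038])) new (array([285, 168,  19,  28]), array([294.28292683, 183.48292683]))
1.475 [297.8 165.2] [294.1 187.8]
1.57 [294.4 168.2] [291.6 190.4]
1.4 topview outer/inner top corner [211. 117.] [214. 131.]
1.475 topview outer/inner top corner [207.  98.] [210. 111.]
1.57 topview outer/inner top corner [201.  74.] [204.  87.]
1.65 topview outer/inner top corner [196.  56.] [199.  68.]
hinge corner [224. 164.] lid-open casing front corner [280. 397.]
1.475 scene crop [array([ 49., 101.]), array([405., 206.])]
1.57 scene crop [array([ 38., 110.]), array([397., 217.])]
1.65 scene crop [array([ 29., 119.]), array([390., 228.])]
```

View pics/p8.png

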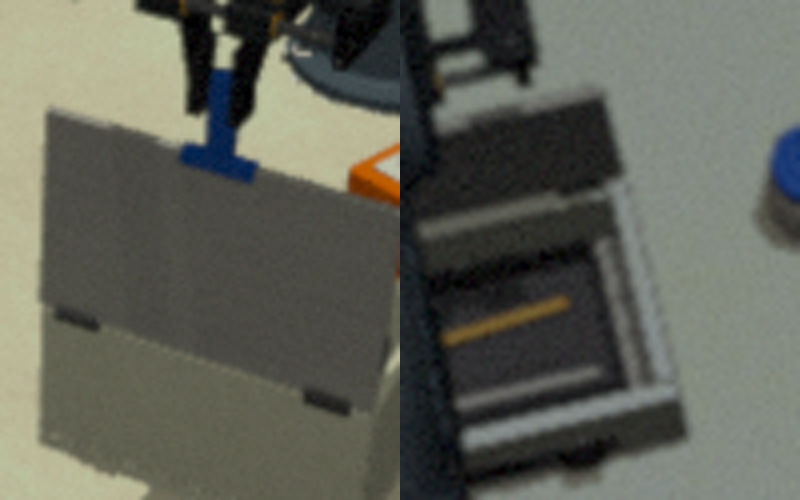

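The lid is held by its tab. In the left panel its top corners are (48,108) and (397,207) and its hinge corners (42,305) and (370,408). In the right panel the top corner is at (205,90) and the casing's front corners at (277,388) and (285,437). I fit the hinge shift and angle to these.

Run:
```python
from h import *
from scipy.optimize import least_squares
cs=bot.get_calibration('scene'); ct=bot.get_calibration('top')
def pt(p,r,y,n):
    dx,dy,th,yw=p[:4]; ex=np.array([np.cos(yw),np.sin(yw),0]); ey=np.array([-np.sin(yw),np.cos(yw),0])
    H=np.array([.6461,.2353,.126])+dx*ex+dy*ey
    return H+r*(-np.cos(th)*ex+np.array([0,0,np.sin(th)]))+y*ey+n*(np.sin(th)*ex+np.array([0,0,np.cos(th)]))
def cas(p,x,y,z):
    q=list(p); q[2]=0; return pt(q,.075-x,y,z-.126)
S=lambda X:(proj(cs,X)-[239.5,149.5])*4
T=lambda X:(proj(ct,X)-[179.5,114.5])*5
obs=[('sTL',S,lambda p:pt(p,.15,-.12,.004),(48,108)),('sTR',S,lambda p:pt(p,.15,.12,.004),(397,207)),('sBL',S,lambda p:pt(p,0,-.12,.004),(42,305)),('sBR',S,lambda p:pt(p,0,.12,.004),(370,408)),
('sCas0',S,lambda p:cas(p,.075,-.12,0),(40,441)),('stab',S,lambda p:pt(p,.208,0,.0),(220,70)),
('tTR',T,lambda p:pt(p,.15,-.12,.004),(204,89)),('tc0',T,lambda p:cas(p,-.075,-.12,0),(286,437)),('tc1',T,lambda p:cas(p,-.075,-.12,.122),(277,388))]
# per-camera image shift as nuisance (calibration ~2mm), small priors
def f(p,o):
    r=[np.array(F(g(p)))+ (p[4:6] if F is S else p[6:8]) -q for _,F,g,q in o]
    return np.r_[np.ravel(r)/2.5,p[0]/.004,p[1]/.004,(p[3]-.203)/.01,p[4:8]/4]
for sel in (obs,[o for o in obs if o[1] is S],[o for o in obs if o[1] is T]):
    R=least_squares(f,[0,0,1.5,.2,0,0,0,0],args=(sel,)); C=np.linalg.inv(R.jac.T@R.jac)
    print(R.x.round(4),'sd th',np.sqrt(C[2,2]).round(3)); print((R.fun[:2*len(sel)]*2.5).round(1))
```

```text
[-1.7000e-03 -1.5000e-03  1.5247e+00  2.0540e-01  2.3844e+00  6.0730e-01
 -5.1102e+00 -3.5160e+00] sd th 0.009
[-3.1 -3.5  5.   3.1 -5.8 -3.8 -1.2  6.8 -3.4 -0.3  7.6 -2.6 -2.4 -5.3
  3.3  0.2  1.1  6.5]
[-5.5000e-03 -2.2000e-03  1.5598e+00  2.1000e-01  2.8797e+00  1.5819e+00
  0.0000e+00  0.0000e+00] sd th 0.012
[-5.1 -1.5  3.9  4.4 -3.8 -5.4  0.7  3.8 -1.5 -2.2  4.6  0.2]
[ 3.1000e-03  3.0000e-04  1.4857e+00  2.0080e-01 -0.0000e+00 -0.0000e+00
 -1.3033e+00 -1.2866e+00] sd th 0.012
[-1.   0.2  2.1 -2.8 -0.5  3.1]
```

The two views disagree (scene 1.56, top 1.49), while the path's chord, tan(θ/2) = 0.1892/0.1906, gives 1.563. I take averaged frames for a better check, including the wrist camera, which looks down the lid's outer face.

Run:
```python
from h import *
c=bot.get_calibration('wrist'); av=lambda n:np.mean([bot.capture(n).astype(float) for _ in range(8)],0).astype(np.uint8)
w=av('wrist'); t=av('top'); a=av('scene')
for n,i in(('w9',w),('t9',t),('s9',a)): cv2.imwrite(f'pics/{n}.png',i)
s=bot.read_state(); print(s['time_s'],s['position'],s['qvel'].round(2))
T=cv2.resize(t[125:155,200:230],(300,300),interpolation=cv2.INTER_CUBIC)
T2=cv2.resize(t[180:210,215:245],(300,300),interpolation=cv2.INTER_CUBIC)
cv2.imwrite('pics/p9.png',np.hstack([np.vstack([T,T2]),cv2.copyMakeBorder(cv2.resize(w,(480,360)),0,240,0,0,cv2.BORDER_CONSTANT)]))
ex=np.array([.9795,.2016,0]); ey=np.array([-.2016,.9795,0]); H=np.array([.6461,.2353,.126])
for th in(1.475,1.57,1.65):
    u=-np.cos(th)*ex+np.array([0,0,np.sin(th)]); v=np.sin(th)*ex+np.array([0,0,np.cos(th)])
    P=lambda r,y,n:proj(c,H+r*u+y*ey+n*v).round(1)
    print(th,'top',P(.15,.12,.004),P(.15,-.12,.004),'bot',P(0,.12,.004),P(0,-.12,.004),'bar',P(.15,0,.007))
```

```text
24.2 [0.64601943 0.23655021 0.27823371] [-0.1   0.15 -0.02 -0.04  0.01 -0.01]
1.475 top [ 93.5 231.6] [422.6 231.3] bot [157.3 168.5] [357.6 168.2] bar [257.8 228.3]
1.57 top [ 90.  213.5] [426.1 213.1] bot [157.4 168.4] [357.5 168.1] bar [257.8 209.6]
1.65 top [ 87.8 197.3] [428.2 196.8] bot [157.5 168.4] [357.4 168. ] bar [257.8 192.9]
```

View pics/p9.png

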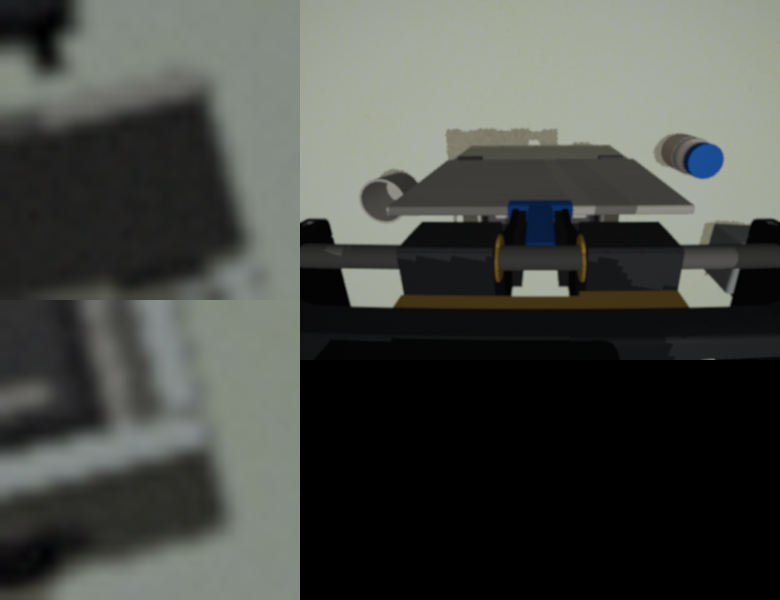

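In the wrist view the hinge line is at row 158 and the lid's outer top edge near row 206. The bur block, jar and cup stand in place. I extract the exact rows.

Run:
```python
import cv2,numpy as np
w=cv2.imread('pics/w9.png'); g=cv2.GaussianBlur(w,(9,1),0).astype(int)
for col in (120,150,180,350,390): print(col,[int(x) for x in g[205:232,col].mean(1)])
for col in (190,215,300,320): print(col,[int(x) for x in g[158:180,col].mean(1)])
m=cv2.inRange(cv2.cvtColor(w,cv2.COLOR_BGR2HSV),(100,120,40),(125,255,255)); print('bar first rows',[int(np.where(m[190:230,c])[0][0]+190) for c in(230,245,258,270,282)])
```

```text
120 [59, 59, 59, 59, 58, 58, 58, 58, 58, 58, 59, 59, 58, 59, 62, 71, 81, 87, 90, 90, 89, 88, 88, 89, 108, 142, 161]
150 [60, 60, 60, 59, 59, 60, 60, 59, 58, 59, 60, 60, 59, 59, 62, 73, 83, 89, 90, 91, 90, 89, 89, 90, 116, 152, 166]
180 [60, 60, 60, 59, 60, 60, 60, 59, 58, 59, 59, 59, 59, 59, 63, 74, 84, 89, 90, 90, 90, 90, 90, 86, 78, 72, 70]
350 [61, 61, 60, 60, 60, 60, 60, 59, 59, 58, 58, 58, 58, 63, 73, 83, 87, 89, 89, 89, 88, 87, 92, 120, 152, 166, 167]
390 [62, 61, 61, 61, 61, 61, 60, 61, 61, 61, 61, 61, 64, 82, 107, 125, 133, 137, 136, 135, 133, 132, 132, 145, 161, 166, 167]
190 [74, 72, 73, 73, 73, 73, 73, 69, 55, 40, 35, 38, 45, 53, 58, 60, 59, 59, 59, 59, 59, 59]
215 [73, 73, 73, 73, 73, 74, 74, 74, 74, 74, 73, 71, 65, 61, 59, 59, 58, 59, 59, 59, 59, 59]
300 [73, 73, 74, 74, 74, 74, 74, 74, 75, 75, 73, 68, 63, 60, 59, 59, 58, 59, 59, 59, 59, 59]
320 [73, 73, 73, 74, 74, 74, 71, 61, 50, 47, 51, 56, 59, 61, 62, 62, 62, 62, 62, 62, 62, 62]
bar first rows [214, 214, 214, 214, 214]
```

The wrist rows give about 1.54, and the average of all estimates is about 1.545. A small final nudge of 0.025 rad:

Request:
play_rows([
  [1,0.0015,0.0005,0,0,0,0],
  [1,0.0015,0.0004,0,0,0,0],
  [1,0.0015,0.0004,0,0,0,0],
  [1,0,0,0,0,0,0],
  [1,0,0,0,0,0,0],
  [1,0,0,0,0,0,0],
  [1,0,0,0,0,0,0],
  [1,0,0,0,0,0,0],
])

```text
time_s: 25.2
position: [0.6507, 0.2375, 0.2783]
tcp_rot: [[0.98, 0.199, 0.001], [0.199, -0.98, 0.001], [0.001, -0.001, -1.0]]
force: [-2.9, 5.4, 0.2]
opening: 0.204
```

Run:
```python
from h import *
s=bot.read_state(); print(s['time_s'],s['position'],s['force'],s['opening'],s['qvel'].round(2))
c=bot.get_calibration('wrist'); w=np.mean([bot.capture('wrist').astype(float) for _ in range(6)],0); g=cv2.GaussianBlur(w.astype(np.uint8),(9,1),0).astype(float).mean(2)
for col in (120,150,180,350): p=g[195:235,col]; k=np.where(p>72)[0][0]; print(col,195+k)
p=g[155:180,215]; print('bot',155+np.where(p<68)[0][0])
ex=np.array([.9795,.2016,0]); ey=np.array([-.2016,.9795,0]); H=np.array([.6461,.2353,.126])
for th in(1.5,1.54,1.57,1.6):
    u=-np.cos(th)*ex+np.array([0,0,np.sin(th)]); v=np.sin(th)*ex+np.array([0,0,np.cos(th)])
    print(th,[proj(c,H+r*u+y*ey+.004*v).round(1).tolist() for r,y in((.15,.07),(.15,-.07),(0,.04))])
a=bot.capture('scene'); m=cv2.inRange(cv2.cvtColor(a,cv2.COLOR_BGR2HSV),(0,150,60),(6,255,255))[150:215,170:270]; n,l,st,ce=cv2.connectedComponentsWithStats(m); print('lever',ce[1:]+[170,150],st[1:])
```

```text
25.2 [0.65072671 0.23753    0.27830582] [-2.92476962  5.37529468  0.16842591] 0.20420314729637862 [-0.03  0.06 -0.02 -0.08 -0.1   0.01]
120 222
150 222
180 222
350 221
bot 174
1.5 [[161.2, 233.4], [354.6, 233.1], [223.9, 172.2]]
1.54 [[160.3, 225.8], [355.5, 225.5], [223.9, 172.2]]
1.57 [[159.7, 219.9], [356.1, 219.6], [223.9, 172.2]]
1.6 [[159.2, 213.9], [356.6, 213.6], [224.0, 172.2]]
lever [[222.34693878 167.87755102]] [[49 11  8 16 49]]
```

```bash
python3 -c "
from rig import bot
print(bot.hand_in())"
```

```text
the job is handed in; nothing more can be done
None
```

I proved the safety switch, then swung the bath's lid upright. I handed the job in at about 25.5 s with the gripper still holding the blue tab.

- **Switch:** I pressed the grey switch's yellow button until it bottomed at about 13 N and the red lever dropped. I then lifted the lever to its stop and released it. It stayed up by itself: in the last picture it was within 0.3 px of its starting place.
- **Lid:** It was at rest, gripped at 17.8 mm on the 18 mm tab, with about 6 N on the wrist. The last wrist-camera check puts it at 1.56 to 1.57 rad.
- **Bystanders:** I touched none of the bystanders nor the orange look-alike. The jar, cup and bur block looked in place in the last pictures. I did not re-measure them, and the cassette was last seen, in place, before the lid work.

**Checks that disagreed:**
- **Lid angle:** Before a last nudge of 0.025 rad, the estimates ran from about 1.49 (top view) through 1.54 (wrist) to 1.56 (scene view and tool path). The final angle is uncertain by roughly 0.03 rad.
- **Finger length:** The fingertips end about 25 mm short of the reported tool point. My first presses therefore stopped in the air. I confirmed the offset by contact and pictures, and allowed for it in both grasps.

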